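Clear the corner joiner's deck and pull its fastener cassette

ROBOT

A 7-joint arm with a two-finger parallel gripper is mounted at the origin on the work surface. World frame = base frame: x ahead of the robot, y to its left, z up, the work surface at z = 0. Lengths are in m, angles in rad, forces in N, time in s.
With the tool pointing down it reaches from about 0.425 to 0.925 m from the base axis. Payload 6.8 kg.
Tool frame: the origin (TCP) lies midway between the tips of the shut fingers; the grasp point (between the pads) lies 19 mm behind it (grasp_offset is the distance from the TCP to the grasp point, in m); x points along the fingers, y is the direction in which the jaws open and shut, and the axes are right-handed (so a half turn about x gives the same grasp; the last joint's range is limited). The gripper opens to 88 mm and grips with 3 to 60 N. Pads are 20 mm wide; open, the fingers measure 115 mm over their backs; the gripper's body (75 mm by 178 mm) begins 61 mm behind the grasp point.
Start: joints at [1.017, 0.477, 0.022, 1.555, -0.011, 1.109, -0.083], TCP at [0.291, -0.609, 0.184] pointing down, gripper open.
Joint ranges: [-2.96, 2.96], [-0.34, 2.1], [-1.41, 1.46], [0.24, 2.44], [-1.37, 4.51], [0.17, 1.92], [-2.96, 2.96]. Speed limits (rad/s): [2.39, 2.39, 3.14, 3.14, 3.14, 3.14, 3.14].

INTERFACE

Orientations are given as a 3x3 rotation matrix whose columns are the frame's x, y, z axes.
In Python, from rig import * gives the robot as it stands.
- The arm moves only by the shell command python3 -m creep 'ROWS'. ROWS is JSON, a list of rows, each a list of 3 entries, a list of its own where there are three numbers: the shift along the tool's x, y, z in m, then the turn, a rotation vector about the tool's x, y, z in degrees, then the closure, from 0 (fully open) to 1 (shut). A call has 1 to 10 rows; each row is the pose to reach, as a shift and turn from the pose commanded when the call began, along the tool's axes at that moment; what a row does not reach only later rows make up. A row lasts 1/12 s, in which the tool goes at most 41.7 mm and 7.16 degrees, less where a joint would pass 70% of its speed; a pose out of reach is approached as far as the arm can. A call with a gripper value outside its range is refused whole. The fingers move at their own pace and stop on an object; the grip force is fixed at half the most. Time passes only in rows, so rows that repeat a pose let the fingers close. It gives the time, the measured TCP pose, the force and the opening at its end, in the units of the state.
- sense(): the state, without advancing time (a new reading comes with each control period).
- snapshot(name): name is "side" or "top"; returns the picture (480x640x3 uint8, red, green, blue); there is no depth.
- calibration(name): a dict with "K" (3x3 intrinsics, pixels), "world_from_camera" (4x4, takes a point from camera to world coordinates). Camera axes: x right, y down, z forward; pixel columns grow to the right and rows downward; lengths in m; the calibration is good to about 2 mm. A picture is of the moment at which its call begins. calibration takes no time and is no camera call.
- job_done(): hands the job in, once; it reports no verdict.
The state is a dict: "time": time; "joint_pos": joint angles; "joint_velocities": joint speeds; "effort": joint torques, N m; "eef_pos": TCP position; "tool_rot": TCP orientation; "wrist_force": force on the tool from outside, world axes, zero at the start; "ft_torque": the same for the moment, N m; "grip_width": finger opening in m.
Only numpy, scipy, OpenCV 4.12 (cv2) and the standard library are available. Lean on these libraries where they do the work, as an engineer would, in place of code of your own. Each camera call takes 0.05 s, during which the arm holds its last target. There are 200 camera calls.

TASK

The frame-corner joiner needs its fastener cassette changed, and no wood chip may drop into the open well: pick up the scraper block and sweep the three loose chips off the deck into the blue chip tray beside it (with the block, never with the fingers), then set the scraper gently back down on the bench. Next pinch the cassette's two orange side catches together, draw the cassette straight up out of its well, and finish while holding it there by the pinched catches, upright, still, and about a hand's breadth clear of the deck. Leave the glue bottle, the tape roll and the corner sample where they are.

Things in the scene. Friction and masses are not known exactly. Their poses are not given: they have to be found in the camera images.
- joiner: Bench frame-corner joiner, fixed: green base, flat bare steel deck plate with its top 70 mm above the bench. Origin: on the bench (z = 0) under the machine's middle; x to its rear (away from the robot), y to its left, z up. The deck spans x -140 to 160, y -145 to 145 mm, has no rim and overhangs the base 20 mm left and right. The cassette's well is at x 35, y 0.
- deck_front (a point): Middle of the open front part of the deck's top, at x -75, y 0 of the joiner, 70 mm above the bench. The chips lie within 55 mm of it in the joiner's x and 105 mm in its y. Nothing else stands on the deck from x -140 to 10 mm, over its whole width.
- fence_apex (a point): Inner corner, at deck height, of the two aluminium fences (30 mm high) that form a 90 degree V behind the cassette; joiner x 135, y 0. Their inner faces run forward from here to joiner (29, 106) and (29, -106) mm.
- press_top (a point): Top of the press column at the joiner's right rear (joiner x 175, y -100), 235 mm above the bench; its arm is swung out to the right, to y -235. On the left rear a lever with a black ball rises to 143 mm above the bench at joiner x 171, y 160. Keep clear of both.
- cassette: Grey plastic fastener cassette, 48 (x) by 36 (y) by 85 mm high, 0.2 to 0.4 kg, an orange spring catch on its left (+y) and right (-y) side. Origin: centre of its underside; axes as the joiner's. Seated, its lower 40 mm are in the well with 1 mm play, 45 mm stand proud of the deck. A tooth on each catch hooks under the deck: it rises only 1.5 mm until both catches are pinched in.
- cassette_grip (a point): Point midway between the two catch pads, 68 mm above the cassette's underside (28 mm above the deck when seated): where to pinch, closing along the cassette's y. Each pad is 26 mm wide (x) and 26 mm high, centred at this height; outer faces 52 mm apart at rest, 38 mm fully pinched. Beside the pads the deck is free for 45 mm.
- catch_left (a joint): How far the left (+y) catch is pressed in: 0 out (latched) to 0.007 m fully in; its tooth comes free at about 0.0045 to 0.0055. Spring: 2.4 N at the start, 6.6 N fully in. At the end stop it is solid and carries the grip.
- catch_right (a joint): The same for the right (-y) catch, pressed towards +y.
- tray: Open blue steel chip tray, fixed, 150 (x) by 100 (y) by 45 mm high, walls and floor 4 mm thick. It stands beside the front part of the deck, on the joiner's left or right, its inner side tucked under the deck's overhang: what is pushed off that side edge of the deck drops into it. Origin: centre of its underside; axes as the joiner's.
- spares: Cardboard box of spare fasteners and corner pieces, 150 mm by 100 mm by 45 mm high, fixed, at the same place on the joiner's other side. Not to be used. Origin: centre of its underside.
- chip0: Loose wood chip on the deck: triangular mitre offcut, sides 35 mm, lying flat, 14 mm thick, 10 g. Origin: centre of its underside.
- chip1: Another loose wood chip of the same size, slightly darker.
- chip2: Another loose wood chip of the same size.
- scraper: Scraper block standing upright on the bench left or right of the joiner, 0.15 kg: blue foot with rubber sole, 110 mm long (its x), 28 mm thick (its y), 22 mm high; above it a wooden grip 60 mm long (x), 20 mm thick (y), up to 78 mm high. It sweeps along its y. Origin: centre of its sole; z up.
- scraper_grip (a point): Point in the middle of the scraper's grip, 52 mm above its sole: where to take it, closing along the scraper's y (20 mm).
- glue: White glue bottle, 54 mm across and 135 mm high, standing on the bench on the other side of the joiner from the scraper. Leave it. Origin: centre of its underside.
- tape: Roll of brown tape lying flat, 96 mm across, 25 mm high, on the bench to the right of the joiner's rear. Leave it. Origin: centre of its underside.
- sample: Dark L-shaped frame-corner sample, legs 85 mm, 20 mm high, lying on the bench to the left of the joiner's rear. Leave it. Origin: on its underside, near the middle of the L.

How it is judged:
By the outcome, as a careful person would: the job done as asked, in the order asked, and still so for the second after the job is handed in, while the arm keeps its last pose, push and grip.
It also fails if it takes over 67 s, if anything falls off the work surface, if the arm or the gripper's body presses on something with over 40 N, if the wrist force passes 120 N, or if a joint passes its speed limit or range.

## Working session

There is one attempt and no reset: what is moved stays moved. The work goes in short steps, Python scripts to look and compute and a shell command to move; the robot and the scene stay as the last step left them, time stands still between calls to the robot, and variables do not carry over. Pictures are saved under pics/ and viewed, about 8 in all and at most 12, crops included, and the job is handed in when it is done.

```bash
ls; mkdir -p pics; python3 - <<'E'
from rig import *
import cv2,numpy as np
s=sense()
for k in("time","eef_pos","tool_rot","wrist_force","grip_width"):print(k,np.round(s[k],4).tolist())
for n in("top","side"):
    cv2.imwrite(f"pics/{n}0.png",snapshot(n)[:,:,::-1]);c=calibration(n);print(n,np.round(c["K"],1).tolist(),np.round(c["world_from_camera"],4).tolist())
E
```

```text
pics
time 0.0
eef_pos [0.2908, -0.6084, 0.183]
tool_rot [[-0.0009, 0.4313, -0.9022], [0.0016, -0.9022, -0.4313], [-1.0, -0.0018, 0.0001]]
wrist_force [-0.0275, 0.7317, 0.04]
grip_width 0.0877
top [[463.0, 0.0, 324.3], [0.0, 463.0, 244.1], [0.0, 0.0, 1.0]] [[0.0247, -0.9955, 0.0918, 0.5452], [-0.9996, -0.0237, 0.0119, 0.0034], [-0.0096, -0.092, -0.9957, 1.0133], [0.0, 0.0, 0.0, 1.0]]
side [[607.3, 0.0, 323.3], [0.0, 607.3, 239.4], [0.0, 0.0, 1.0]] [[-0.8448, -0.3095, 0.4364, 0.1138], [-0.5349, 0.4704, -0.7018, 0.7808], [0.0119, -0.8264, -0.563, 0.809], [0.0, 0.0, 0.0, 1.0]]
```

View pics/top0.png

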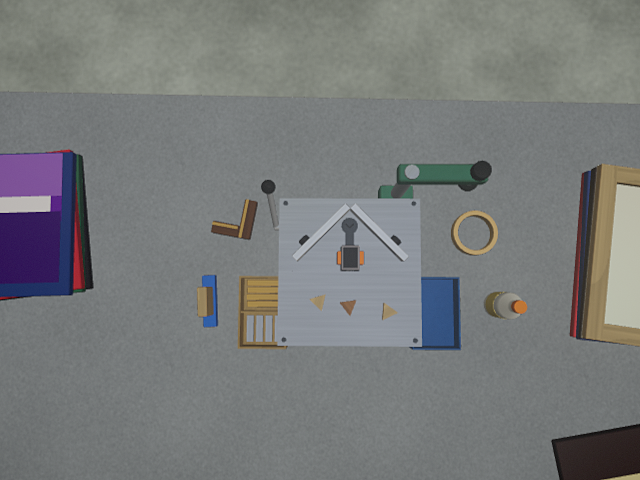

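View pics/side0.png

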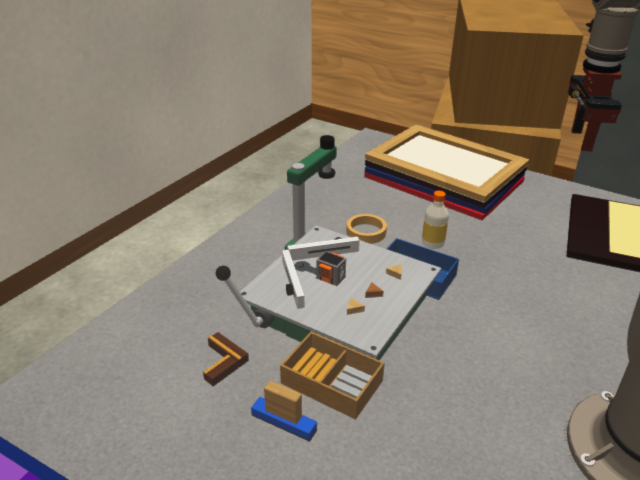

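The top view shows the deck with corners at about (278,199), (420,198), (421,346) and (278,347). The chips are at (319,301), (348,306) and (388,312). The tray is on the right (−y), the scraper on the left at (208,301), and the cassette at (349,258). The side view agrees. Next I measure positions.

```bash
cat > h.py <<'E'
from rig import *
import cv2,numpy as np
def ray(n,uv,z):
    c=calibration(n);T=c["world_from_camera"];T=np.array(T)
    d=T[:3,:3]@np.linalg.inv(c["K"])@np.array([uv[0],uv[1],1.]);o=T[:3,3]
    return (o+d*(z-o[2])/d[2])
def proj(n,p):
    c=calibration(n);T=np.linalg.inv(np.array(c["world_from_camera"]))
    q=np.array(c["K"])@(T[:3,:3]@np.array(p)+T[:3,3]);return q[:2]/q[2]
def blobs(img,lo,hi,amin=15,roi=None):
    h=cv2.cvtColor(img,cv2.COLOR_RGB2HSV);m=cv2.inRange(h,lo,hi)
    if roi:
        k=np.zeros_like(m);a,b,c,d=roi;k[b:d,a:c]=255;m&=k
    cs,_=cv2.findContours(m,cv2.RETR_EXTERNAL,cv2.CHAIN_APPROX_NONE)
    return [c for c in cs if cv2.contourArea(c)>=amin]
E
python3 - <<'E'
from h import *
t=cv2.imread("pics/top0.png")[:,:,::-1].copy();s=cv2.imread("pics/side0.png")[:,:,::-1].copy()
g=cv2.cvtColor(t,cv2.COLOR_RGB2GRAY);print("grey deck/bench",g[325,330],g[420,330])
m=((g>120)*255).astype(np.uint8);m[:190]=0;m[355:]=0;m[:,:262]=0;m[:,430:]=0
m=cv2.morphologyEx(m,cv2.MORPH_OPEN,np.ones((7,7)))
c=max(cv2.findContours(m,cv2.RETR_EXTERNAL,cv2.CHAIN_APPROX_NONE)[0],key=cv2.contourArea)
b=cv2.boxPoints(cv2.minAreaRect(c));print("deck",b.tolist());P=np.array([ray("top",p,.07) for p in b])
print(P.round(4).tolist(),P.mean(0).round(4),[np.linalg.norm(P[i]-P[i-1]).round(4) for i in range(4)])
def show(nm,n,img,lo,hi,z,roi,a=15):
    for c in blobs(img,lo,hi,a,roi):
        r=cv2.minAreaRect(c);B=np.array([ray(n,p,z) for p in cv2.boxPoints(r)]);M=cv2.moments(c)
        ce=(M["m10"]/M["m00"],M["m01"]/M["m00"])
        e=B[1]-B[0];f=B[2]-B[1];l=e if np.linalg.norm(e)>np.linalg.norm(f) else f
        print(nm,n,np.round(ce,1),"boxc",B.mean(0).round(4),"cen",ray(n,ce,z).round(4),"dims",np.linalg.norm(e).round(3),np.linalg.norm(f).round(3),"ang",np.degrees(np.arctan2(l[1],l[0])).round(1))
show("chip","top",t,(8,70,60),(25,255,255),.084,(300,285,410,330))
show("chip","side",s,(8,70,60),(25,255,255),.084,(340,255,410,320))
show("foot","top",t,(105,150,60),(125,255,255),.022,(190,265,225,335))
show("grip","top",t,(10,60,60),(28,255,255),.078,(190,265,225,335))
show("foot","side",s,(105,150,60),(125,255,255),.022,(240,380,325,440))
show("tray","top",t,(105,100,30),(125,255,255),.045,(415,265,470,360))
show("catch","top",t,(5,170,120),(15,255,255),.11,(330,245,370,275),4)
E
```

```text
grey deck/bench 145 119
deck [[262.0, 190.0], [429.0, 190.0], [429.0, 354.0], [262.0, 354.0]]
[[0.7416, 0.1464, 0.07], [0.7494, -0.1986, 0.07], [0.4167, -0.1999, 0.07], [0.408, 0.1341, 0.07]] [ 0.5789 -0.0295  0.07  ] [np.float64(0.3338), np.float64(0.3451), np.float64(0.3327), np.float64(0.3341)]
chip top [387.3 311.2] boxc [ 0.5027 -0.1121  0.084 ] cen [ 0.5    -0.1139  0.084 ] dims 0.03 0.025 ang -62.3
chip top [348.  305.9] boxc [ 0.5112 -0.0387  0.084 ] cen [ 0.5085 -0.0358  0.084 ] dims 0.026 0.028 ang -140.7
chip top [318.2 301.3] boxc [0.5128 0.0225 0.084 ] cen [0.5161 0.0238 0.084 ] dims 0.029 0.025 ang -72.0
chip side [354.4 306.5] boxc [0.5125 0.0264 0.084 ] cen [0.512  0.0297 0.084 ] dims 0.03 0.042 ang 119.2
chip side [373.6 290.7] boxc [ 0.5062 -0.035   0.084 ] cen [ 0.5043 -0.0296  0.084 ] dims 0.042 0.031 ang -61.0
chip side [394.7 270.7] boxc [ 0.5009 -0.1059  0.084 ] cen [ 0.4991 -0.1077  0.084 ] dims 0.03 0.046 ang 116.3
foot top [210.1 300.9] boxc [0.5101 0.2577 0.022 ] cen [0.5093 0.2555 0.022 ] dims 0.028 0.108 ang -175.7
grip top [204.4 301. ] boxc [0.5099 0.2525 0.078 ] cen [0.5108 0.2529 0.078 ] dims 0.03 0.058 ang -177.3
foot side [284.5 420.4] boxc [0.5078 0.2641 0.022 ] cen [0.5006 0.2684 0.022 ] dims 0.039 0.114 ang -176.4
tray top [438.3 312.3] boxc [ 0.4975 -0.2225  0.045 ] cen [ 0.4985 -0.2241  0.045 ] dims 0.093 0.147 ang 179.9
catch top [361.  257.5] boxc [ 0.6039 -0.0581  0.11  ] cen [ 0.6039 -0.0581  0.11  ] dims 0.004 0.022 ang -179.0
catch top [339.  257.4] boxc [ 0.6028 -0.0142  0.11  ] cen [ 0.6031 -0.0151  0.11  ] dims 0.006 0.022 ang -178.8
```

```bash
cat >> h.py <<'E'
from scipy.spatial.transform import Rotation as R
def down(yaw):  # tool y at world angle yaw (deg), tool x down
    a=np.radians(yaw);y=np.array([np.cos(a),np.sin(a),0]);x=np.array([0,0,-1.]);return np.c_[x,y,np.cross(x,y)]
def go(p,yaw,frm=None):
    s=sense();T=np.array(s["tool_rot"]);d=T.T@(np.array(p)-s["eef_pos"])
    print("shift",d.round(4).tolist(),"turn",R.from_matrix(T.T@down(yaw)).as_rotvec(degrees=True).round(2).tolist())
E
python3 - <<'E'
from h import *
t=cv2.imread("pics/top0.png")[:,:,::-1].copy()
g=cv2.cvtColor(t,cv2.COLOR_RGB2GRAY).astype(float)
# deck edges: signed gradient along scanlines, bench->deck brightness step
def edge(prof,lo,hi,sgn):
    d=sgn*np.diff(np.convolve(prof,[1/3]*3,"same"))[lo:hi];k=d.argmax();w=np.clip(d[max(k-2,0):k+3],0,None);return lo+max(k-2,0)+(w*np.arange(len(w))).sum()/w.sum()+.5
L=np.array([[edge(g[r],270,288,1),r] for r in range(235,272,3)]);Rr=np.array([[edge(g[r],412,430,-1),r] for r in list(range(215,275,4))])
F=np.array([[c,edge(g[:,c],335,356,-1)] for c in range(300,400,5)]);B=np.array([[c,edge(g[:,c],190,208,1)] for c in list(range(295,340,5))+list(range(365,385,5))])
for n,e in zip("LRFB",(L,Rr,F,B)):
    W=np.array([ray("top",p,.07) for p in e])[:,:2];vx,vy,x0,y0=cv2.fitLine(W.astype(np.float32),cv2.DIST_HUBER,0,.001,.001).ravel()
    print(n,"median",np.median(W,0).round(4),"ang",np.degrees(np.arctan2(vy,vx)).round(2),"px",np.median(e,0).round(1))
for x0,y0 in((284,203),(414,203),(284,340),(415,340)):
    w=g[y0-6:y0+7,x0-6:x0+7];wt=np.clip(110-w,0,None);Y,X=np.mgrid[-6:7,-6:7]
    p=(x0+(wt*X).sum()/wt.sum(),y0+(wt*Y).sum()/wt.sum());print("screw",np.round(p,1),ray("top",p,.07).round(4))
go([.5,-.15,.27],-86.5)
E
```

```text
L median [0.6116 0.1084] ang 1.39 px [278.2 253. ]
R median [ 0.639  -0.1811] ang 0.91 px [420.2 243. ]
F median [ 0.4293 -0.0369] ang -88.91 px [347.5 345.6]
B median [0.7281 0.0156] ang -88.94 px [325.  197.9]
screw [285.2 202.6] [0.7163 0.0974 0.07  ]
screw [412.7 201.8] [ 0.724  -0.1651  0.07  ]
screw [282.6 341.8] [0.4331 0.0934 0.07  ]
screw [414.8 340.1] [ 0.4433 -0.1714  0.07  ]
shift [-0.0864, -0.3236, -0.3865] turn [22.04, 0.02, 0.09]
```

```bash
python3 -m creep '[[[-0.04,0,0],[0,0,0],0.3],[[-0.086,-0.12,-0.15],[22,0,0],0.3],[[-0.086,-0.324,-0.386],[22,0,0],0.3],[[-0.086,-0.324,-0.386],[22,0,0],0.3],[[-0.086,-0.324,-0.386],[22,0,0],0.3],[[-0.086,-0.324,-0.386],[22,0,0],0.3],[[-0.086,-0.324,-0.386],[22,0,0],0.3],[[-0.086,-0.324,-0.386],[22,0,0],0.3],[[-0.086,-0.324,-0.386],[22,0,0],0.3],[[-0.086,-0.324,-0.386],[22,0,0],0.3]]'
python3 -c "
from h import *
go([.510,.2575,.15],-86.5);go([.510,.2575,.033],-86.5)"
```

```text
time: 0.93
eef_pos: [0.4456, -0.268, 0.2597]
tool_rot: [[-0.0, 0.062, -0.998], [-0.0, -0.998, -0.062], [-1.0, 0.0, 0.0]]
wrist_force: [-0.3, -0.1, -0.2]
grip_width: 0.0617
shift [0.1096, -0.5206, -0.0967] turn [0.03, 0.02, -0.0]
shift [0.2266, -0.5206, -0.0968] turn [0.03, 0.02, -0.0]
```

```bash
python3 -m creep '[[[0,-0.52,-0.097],[0,0,0],0.3],[[0,-0.52,-0.097],[0,0,0],0.3],[[0,-0.52,-0.097],[0,0,0],0.3],[[0,-0.52,-0.097],[0,0,0],0.3],[[0,-0.52,-0.097],[0,0,0],0.3],[[0,-0.52,-0.097],[0,0,0],0.3],[[0,-0.52,-0.097],[0,0,0],0.3],[[0,-0.52,-0.097],[0,0,0],0.3],[[0,-0.52,-0.097],[0,0,0],0.3],[[0,-0.52,-0.097],[0,0,0],0.3]]' >/dev/null
python3 -m creep '[[[0,-0.10,-0.0],[0,0,0],0.3]]'
python3 -c "
from h import *
go([.510,.2575,.15],-86.5);go([.510,.2575,.033],-86.5)"
```

```text
time: 1.85
eef_pos: [0.4943, 0.1866, 0.2594]
tool_rot: [[0.0, 0.061, -0.998], [-0.0, -0.998, -0.061], [-1.0, 0.0, -0.0]]
wrist_force: [0.7, -0.6, -1.5]
grip_width: 0.0615
shift [0.1094, -0.0698, -0.02] turn [-0.02, -0.01, -0.0]
shift [0.2264, -0.0698, -0.0199] turn [-0.02, -0.01, -0.0]
```

```bash
python3 -m creep '[[[0,0,0],[0,0,0],0.3],[[0,0,0],[0,0,0],0.3],[[0,0,0],[0,0,0],0.3]]' | head -2
python3 - <<'E'
from h import *
go([.510,.2575,.033],-86.5)
s=snapshot("side");cv2.imwrite("pics/side1.png",s[:,:,::-1])
E
```

```text
time: 2.1
eef_pos: [0.4936, 0.1844, 0.2592]
shift [0.2261, -0.0722, -0.0211] turn [0.05, 0.05, -0.05]
```

```bash
python3 -m creep '[[[0.04,-0.036,-0.011],[0,0,0],0.3],[[0.08,-0.072,-0.021],[0,0,0],0.3],[[0.11,-0.072,-0.021],[0,0,0],0.3],[[0.13,-0.072,-0.021],[0,0,0],0.3],[[0.13,-0.072,-0.021],[0,0,0],0.3],[[0.13,-0.072,-0.021],[0,0,0],0.3],[[0.13,-0.072,-0.021],[0,0,0],0.3]]'
python3 - <<'E'
from h import *
go([.510,.2575,.033],-86.5)
s=snapshot("side");cv2.imwrite("pics/side1.png",cv2.resize(s[230:470,140:460,::-1],None,fx=2,fy=2))
E
```

```text
time: 2.73
eef_pos: [0.5118, 0.257, 0.1314]
tool_rot: [[0.002, 0.059, -0.998], [0.0, -0.998, -0.059], [-1.0, -0.0, -0.002]]
wrist_force: [0.5, 0.7, 0.7]
grip_width: 0.0613
shift [0.0984, -0.0006, 0.002] turn [-0.1, -0.11, 0.0]
```

View pics/side1.png

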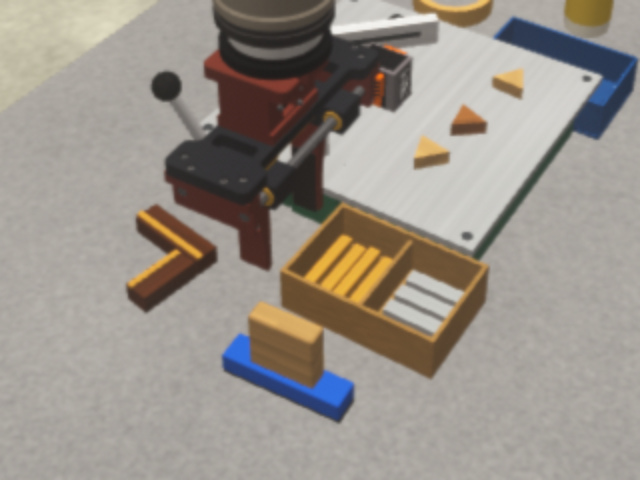

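The fingers straddle the scraper line in y, about 75 mm above it (tips at crop (255,265) and (310,210), grip at (287,345)). The chips and box are undisturbed, so I descend and grip.

```bash
python3 -m creep '[[[0.03,0,0.001],[0,0,0],0.3],[[0.06,0,0.001],[0,0,0],0.3],[[0.08,0,0.001],[0,0,0],0.3],[[0.092,0,0.001],[0,0,0],0.3],[[0.098,0,0.001],[0,0,0],0.3],[[0.098,0,0.001],[0,0,0],0.3],[[0.098,0,0.001],[0,0,0],0.3]]'
python3 -m creep '[[[0,0,0],[0,0,0],0.6],[[0,0,0],[0,0,0],0.7],[[0,0,0],[0,0,0],0.8],[[0,0,0],[0,0,0],1],[[0,0,0],[0,0,0],1],[[0,0,0],[0,0,0],1],[[0,0,0],[0,0,0],1],[[0,0,0],[0,0,0],1]]'
```

```text
time: 3.37
eef_pos: [0.5106, 0.2585, 0.0332]
tool_rot: [[0.002, 0.061, -0.998], [0.001, -0.998, -0.061], [-1.0, -0.001, -0.002]]
wrist_force: [0.3, 0.1, 0.6]
grip_width: 0.0617
time: 4.03
eef_pos: [0.5094, 0.2582, 0.0317]
tool_rot: [[0.0, 0.062, -0.998], [0.0, -0.998, -0.062], [-1.0, -0.0, -0.0]]
wrist_force: [-0.1, -0.1, 0.8]
grip_width: 0.0196
```

```bash
python3 -m creep '[[[-0.01,0,0],[0,0,0],1],[[-0.04,0,0],[0,0,0],1],[[-0.07,0,0],[0,0,0],1],[[-0.10,0,0],[0,0,0],1],[[-0.11,0,0],[2.4,0,0],1],[[-0.11,0,0],[2.4,0,0],1],[[-0.11,0,0],[2.4,0,0],1]]'
python3 -c "
from h import *
go([.508,.083,.14],-88.9);go([.508,.083,.1045],-88.9)"
```

```text
time: 4.62
eef_pos: [0.5095, 0.258, 0.1421]
tool_rot: [[0.001, 0.021, -1.0], [0.0, -1.0, -0.021], [-1.0, -0.0, -0.001]]
wrist_force: [-0.2, -1.0, -2.5]
grip_width: 0.0198
shift [0.0021, 0.1749, 0.0051] turn [0.09, -0.06, 0.0]
shift [0.0376, 0.1749, 0.0051] turn [0.09, -0.06, 0.0]
```

```bash
python3 -m creep '[[[0,0.035,0.002],[0,0,0],1],[[0,0.07,0.004],[0,0,0],1],[[0,0.105,0.005],[0,0,0],1],[[0,0.14,0.005],[0,0,0],1],[[0,0.165,0.005],[0,0,0],1],[[0,0.175,0.005],[0,0,0],1],[[0,0.175,0.005],[0,0,0],1],[[0,0.175,0.005],[0,0,0],1]]'
python3 - <<'E'
from h import *
go([.508,.083,.1045],-88.9)
s=snapshot("side");cv2.imwrite("pics/side2.png",cv2.resize(s[200:440,200:520,::-1],None,fx=2,fy=2))
E
```

```text
time: 5.28
eef_pos: [0.5072, 0.0838, 0.1409]
tool_rot: [[-0.001, 0.02, -1.0], [0.0, -1.0, -0.02], [-1.0, -0.001, 0.001]]
wrist_force: [-0.5, 0.6, -2.7]
grip_width: 0.0197
shift [0.0364, 0.0008, -0.0008] turn [0.06, 0.08, 0.03]
```

View pics/side2.png

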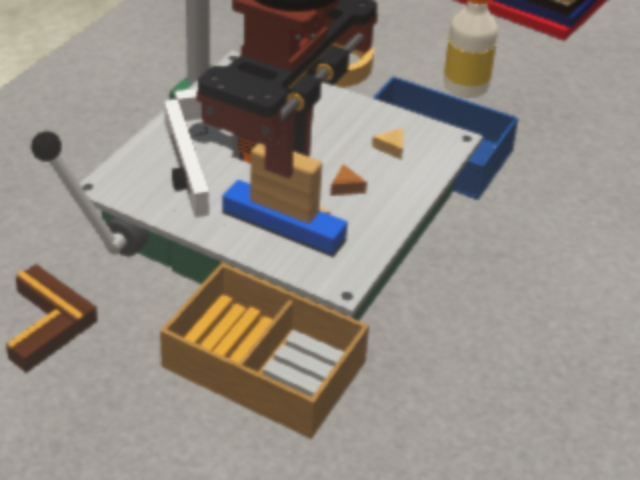

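The scraper is held level above the left part of the deck (foot from (225,205) to (345,240)), with the near chip just beyond it. I lower it.

```bash
python3 -m creep '[[[0.012,0,0],[0,0,0],1],[[0.022,0,0],[0,0,0],1],[[0.03,0,0],[0,0,0],1],[[0.034,0,0],[0,0,0],1],[[0.0355,0,0],[0,0,0],1],[[0.0355,0,0],[0,0,0],1],[[0.0355,0,0],[0,0,0],1]]'
```

```text
time: 5.92
eef_pos: [0.508, 0.0833, 0.1063]
tool_rot: [[0.0, 0.02, -1.0], [0.0, -1.0, -0.02], [-1.0, -0.0, -0.0]]
wrist_force: [-0.8, 0.7, -1.2]
grip_width: 0.0197
```

```bash
python3 -m creep '[[[0.001,0.006,0],[0,0,0],1],[[0.0015,0.014,0],[0,0,0],1],[[0.0015,0.022,0],[0,0,0],1],[[0.0015,0.03,0],[0,0,0],1],[[0.0015,0.038,0],[0,0,0],1],[[0.0015,0.046,0],[0,0,0],1],[[0.0015,0.054,0],[0,0,0],1],[[0.0015,0.062,0],[0,0,0],1],[[0.0015,0.070,0],[0,0,0],1],[[0.0015,0.078,0],[0,0,0],1]]'
python3 -m creep '[[[0,0.008,0],[0,0,0],1],[[0,0.016,0],[0,0,0],1],[[0,0.024,0],[0,0,0],1],[[0,0.032,0],[0,0,0],1],[[0,0.04,0],[0,0,0],1],[[0,0.048,0],[0,0,0],1],[[0,0.056,0],[0,0,0],1],[[0,0.064,0],[0,0,0],1],[[0,0.072,0],[0,0,0],1],[[0,0.078,0],[0,0,0],1]]'
python3 - <<'E'
from h import *
s=snapshot("side");cv2.imwrite("pics/side3.png",cv2.resize(s[200:440,200:520,::-1],None,fx=2,fy=2))
E
```

```text
time: 6.75
eef_pos: [0.5095, 0.0043, 0.1047]
tool_rot: [[0.0, 0.02, -1.0], [0.0, -1.0, -0.02], [-1.0, -0.0, -0.0]]
wrist_force: [0.4, 0.0, -2.6]
grip_width: 0.0198
time: 7.58
eef_pos: [0.5109, -0.0741, 0.1046]
tool_rot: [[-0.0, 0.019, -1.0], [-0.0, -1.0, -0.019], [-1.0, 0.0, 0.0]]
wrist_force: [-0.4, 1.0, -1.4]
grip_width: 0.0196
```

View pics/side3.png

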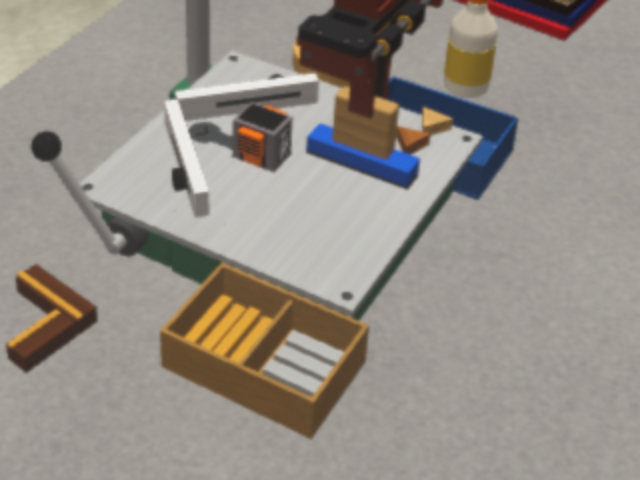

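The sweep is working: the darker and right-hand chips are visible ahead of the foot at (412,137) and (435,120), and the block is square. I continue past the edge.

```bash
python3 -m creep '[[[0,0.007,0],[0,0,0],1],[[0,0.014,0],[0,0,0],1],[[0,0.021,0],[0,0,0],1],[[0,0.028,0],[0,0,0],1],[[0,0.035,0],[0,0,0],1],[[0,0.042,0],[0,0,0],1],[[0,0.049,0],[0,0,0],1],[[0,0.056,0],[0,0,0],1],[[0,0.063,0],[0,0,0],1],[[0,0.07,0],[0,0,0],1]]'
python3 -m creep '[[[0,0.007,0],[0,0,0],1],[[0,0.014,0],[0,0,0],1],[[0,0.021,0],[0,0,0],1],[[0,0.028,0],[0,0,0],1],[[0,0.035,0],[0,0,0],1],[[0,0.042,0],[0,0,0],1],[[0,0.049,0],[0,0,0],1],[[0,0.052,0],[0,0,0],1],[[0,0.052,0],[0,0,0],1]]'
python3 - <<'E'
from h import *
a=snapshot("side")[200:380,300:540,::-1];b=snapshot("top")[240:360,360:520,::-1]
cv2.imwrite("pics/c4.png",np.vstack([cv2.resize(a,(560,300)),cv2.resize(b,(560,300))]))
E
```

```text
time: 8.47
eef_pos: [0.5123, -0.1436, 0.1047]
tool_rot: [[-0.0, 0.02, -1.0], [-0.0, -1.0, -0.02], [-1.0, 0.0, 0.0]]
wrist_force: [-0.6, 0.7, -1.4]
grip_width: 0.0197
time: 9.22
eef_pos: [0.5133, -0.196, 0.1046]
tool_rot: [[-0.0, 0.019, -1.0], [-0.0, -1.0, -0.019], [-1.0, 0.0, 0.0]]
wrist_force: [-0.1, -1.2, -1.7]
grip_width: 0.02
```

View pics/c4.png

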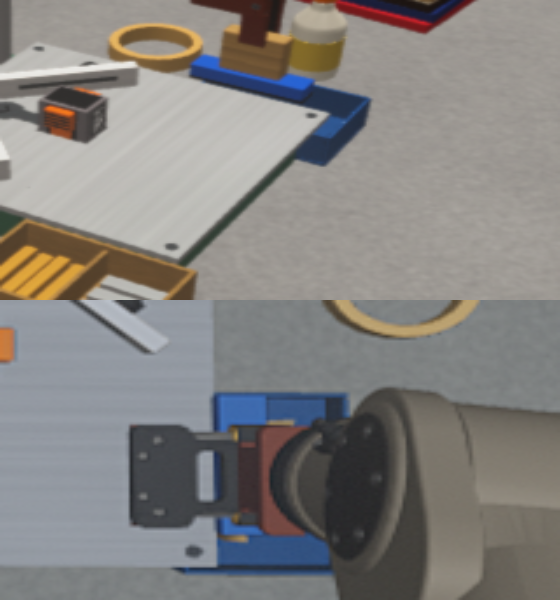

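The deck is clear, and chip edges show in the tray below the gripper. I raise the scraper and carry it back.

```bash
python3 -m creep '[[[-0.02,0,0],[0,0,0],1],[[-0.045,-0.01,0],[0,0,0],1],[[-0.05,-0.04,0.001],[0,0,0],1],[[-0.05,-0.075,0.001],[0,0,0],1],[[-0.05,-0.11,0.002],[0,0,0],1],[[-0.05,-0.145,0.003],[0,0,0],1],[[-0.05,-0.18,0.003],[0,0,0],1],[[-0.05,-0.215,0.003],[0,0,0],1],[[-0.05,-0.25,0.003],[0,0,0],1],[[-0.05,-0.285,0.003],[0,0,0],1]]'
python3 -m creep '[[[0,-0.035,0],[0,0,0],1],[[0,-0.07,0],[0,0,0],1],[[0,-0.105,0],[0,0,0],1],[[0,-0.14,0],[0,0,0],1],[[0,-0.16,0],[0,0,0],1],[[0,-0.17,0],[0,0,0],1],[[0,-0.172,0],[0,0,0],1],[[0,-0.172,0],[0,0,0],1]]'
python3 - <<'E'
from h import *
go([.508,.26,.0332],-88.9)
t=snapshot("top");cv2.imwrite("pics/top5.png",t[:,:,::-1])
cv2.imwrite("pics/c5.png",cv2.resize(t[190:360,170:530,::-1],(720,340)))
E
```

```text
time: 10.15
eef_pos: [0.5041, 0.0922, 0.1549]
tool_rot: [[0.0, 0.021, -1.0], [0.0, -1.0, -0.021], [-1.0, -0.0, -0.0]]
wrist_force: [0.2, -0.5, -1.5]
grip_width: 0.0198
time: 10.82
eef_pos: [0.5011, 0.2615, 0.1544]
tool_rot: [[-0.0, 0.021, -1.0], [-0.001, -1.0, -0.021], [-1.0, 0.001, 0.0]]
wrist_force: [0.0, -0.2, -1.2]
grip_width: 0.0194
shift [0.1212, 0.0016, -0.0069] turn [0.08, 0.02, -0.04]
```

View pics/c5.png

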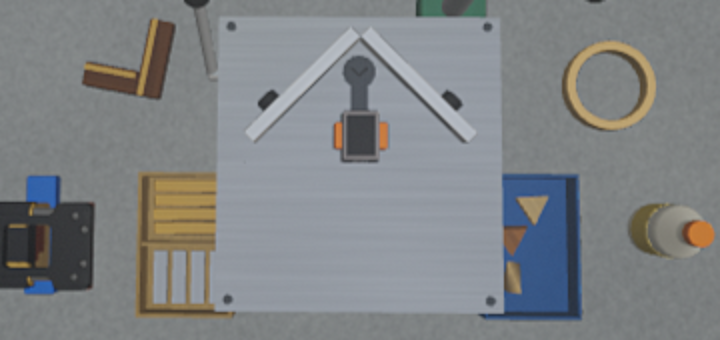

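All three chips are in the tray, at (533,208), (514,240) and (513,277), and the deck is bare. I set the scraper down gently.

```bash
python3 -m creep '[[[0.03,0,0],[0,0,0],1],[[0.06,0,0],[0,0,0],1],[[0.085,0,0],[0,0,0],1],[[0.1,0,0],[0,0,0],1],[[0.109,0,0],[0,0,0],1],[[0.114,0,0],[0,0,0],1],[[0.117,0,0],[0,0,0],1],[[0.118,0,0],[0,0,0],1],[[0.119,0,0],[0,0,0],1],[[0.119,0,0],[0,0,0],1]]'
python3 -m creep '[[[0.0007,0,0],[0,0,0],1],[[0.0014,0,0],[0,0,0],1],[[0.0021,0,0],[0,0,0],1],[[0.0021,0,0],[0,0,0],1],[[0.0021,0,0],[0,0,0],1]]'
```

```text
time: 11.7
eef_pos: [0.5019, 0.2622, 0.0364]
tool_rot: [[0.001, 0.02, -1.0], [0.001, -1.0, -0.02], [-1.0, -0.001, -0.001]]
wrist_force: [0.2, 0.2, -1.2]
grip_width: 0.0195
time: 12.12
eef_pos: [0.5013, 0.262, 0.0336]
tool_rot: [[0.0, 0.02, -1.0], [-0.0, -1.0, -0.02], [-1.0, 0.0, -0.0]]
wrist_force: [0.0, 0.4, -0.7]
grip_width: 0.0198
```

```bash
python3 -m creep '[[[0.0004,0,0],[0,0,0],1],[[0.0008,0,0],[0,0,0],1],[[0.0008,0,0],[0,0,0],1],[[0.0008,0,0],[0,0,0],1]]'|grep -E "eef|force"
python3 -m creep '[[[0.0004,0,0],[0,0,0],1],[[0.0008,0,0],[0,0,0],1],[[0.0008,0,0],[0,0,0],1],[[0.0008,0,0],[0,0,0],1]]'|grep -E "eef|force"
python3 -m creep '[[[0,0,0],[0,0,0],1],[[0,0,0],[0,0,0],1]]'|grep -E "eef|force"
```

```text
eef_pos: [0.5013, 0.262, 0.0327]
wrist_force: [0.2, -0.4, -1.9]
eef_pos: [0.5013, 0.2619, 0.0319]
wrist_force: [0.5, 0.3, -1.2]
eef_pos: [0.5013, 0.262, 0.032]
wrist_force: [0.6, -0.2, -1.8]
```

```bash
python3 -m creep '[[[0.0003,0,0],[0,0,0],1],[[0.0006,0,0],[0,0,0],1],[[0.0006,0,0],[0,0,0],1],[[0.0006,0,0],[0,0,0],1]]'|grep -E "eef|force"
python3 -m creep '[[[0.0003,0,0],[0,0,0],1],[[0.0005,0,0],[0,0,0],1],[[0.0005,0,0],[0,0,0],1]]'|grep -E "eef|force"
```

```text
eef_pos: [0.5014, 0.2622, 0.0317]
wrist_force: [-2.0, -0.9, 2.4]
eef_pos: [0.5014, 0.2623, 0.0316]
wrist_force: [-2.0, -0.2, 8.1]
```

The force rose to +8 N, so the scraper is in contact. I ease up slightly, open and retreat upwards.

```bash
python3 -m creep '[[[-0.0005,0,0],[0,0,0],1],[[-0.0005,0,0],[0,0,0],0.7],[[-0.0005,0,0],[0,0,0],0.6],[[-0.0005,0,0],[0,0,0],0.4],[[-0.0005,0,0],[0,0,0],0.3],[[-0.0005,0,0],[0,0,0],0.3],[[-0.0005,0,0],[0,0,0],0.3]]'
python3 -m creep '[[[-0.01,0,0],[0,0,0],0.3],[[-0.03,0,0],[0,0,0],0.3],[[-0.06,0,0],[0,0,0],0.2],[[-0.1,0,0],[0,0,0],0.1],[[-0.14,0,0],[0,0,0],0],[[-0.18,0,0],[0,0,0],0],[[-0.18,0,0],[0,0,0],0],[[-0.18,0,0],[0,0,0],0]]'
python3 - <<'E'
from h import *
go([.604,-.0367,.2],-88.9)
s=snapshot("side")
for c in blobs(s,(105,150,60),(125,255,255),100,(200,340,340,450)):
    print("foot side",cv2.minAreaRect(c))
cv2.imwrite("pics/side6.png",s[:,:,::-1])
print(proj("side",[.5014,.262,0.022]))
E
```

```text
time: 14.12
eef_pos: [0.5013, 0.2619, 0.0313]
tool_rot: [[-0.0, 0.02, -1.0], [-0.0, -1.0, -0.02], [-1.0, 0.0, 0.0]]
wrist_force: [-0.6, -0.2, -0.3]
grip_width: 0.0561
time: 14.78
eef_pos: [0.5027, 0.263, 0.2147]
tool_rot: [[0.006, 0.02, -1.0], [0.003, -1.0, -0.02], [-1.0, -0.002, -0.006]]
wrist_force: [-0.9, 0.6, -0.3]
grip_width: 0.0875
shift [0.0145, 0.3017, -0.0952] turn [0.04, -0.32, 0.14]
foot side ((285.6000061035156, 420.8000183105469), (65.29318237304688, 19.677398681640625), 26.56505012512207)
[286.40113637 417.48389478]
```

```bash
python3 -m creep '[[[0,0.04,-0.012],[0,0,0],0],[[0,0.08,-0.025],[0,0,0],0],[[0,0.115,-0.037],[0,0,0],0],[[0,0.15,-0.05],[0,0,0],0],[[0,0.19,-0.062],[0,0,0],0],[[0,0.225,-0.075],[0,0,0],0],[[0,0.26,-0.087],[0,0,0],0],[[0,0.285,-0.095],[0,0,0],0],[[0,0.3015,-0.1],[0,0,0],0],[[0,0.3015,-0.1],[0,0,0],0]]'
python3 -m creep '[[[0,0,0],[0,0,0],0],[[0,0,0],[0,0,0],0]]'
python3 - <<'E'
from h import *
t=cv2.imread("pics/top5.png")[:,:,::-1].copy();P=[]
for c in blobs(t,(5,150,100),(15,255,255),4,(330,245,370,275)):
    x,y,w,h=cv2.boundingRect(c);p=ray("top",(x+w/2-.5,y+h/2-.5),.111);P.append(p);print((x,y,w,h),p.round(4),ray("top",(x-.5,y+h/2-.5),.111).round(4),ray("top",(x+w-.5,y+h/2-.5),.111).round(4))
print(np.mean(P,0).round(4))
go([.6037,-.0367,.079],-88.9)
s=snapshot("side");cv2.imwrite("pics/side7.png",cv2.resize(s[160:400,220:540,::-1],None,fx=2,fy=2))
E
```

```text
time: 15.67
eef_pos: [0.6066, -0.0432, 0.2088]
tool_rot: [[-0.004, 0.013, -1.0], [-0.002, -1.0, -0.013], [-1.0, 0.002, 0.004]]
wrist_force: [-0.2, -0.5, 0.8]
grip_width: 0.0877
time: 15.83
eef_pos: [0.6062, -0.0357, 0.2102]
tool_rot: [[-0.002, 0.022, -1.0], [0.001, -1.0, -0.022], [-1.0, -0.001, 0.002]]
wrist_force: [-0.5, 1.2, -0.2]
grip_width: 0.0879
(360, 252, 3, 12) [ 0.6038 -0.058   0.111 ] [ 0.6037 -0.0551  0.111 ] [ 0.6039 -0.061   0.111 ]
(337, 252, 4, 12) [ 0.6028 -0.0142  0.111 ] [ 0.6027 -0.0103  0.111 ] [ 0.6029 -0.0181  0.111 ]
[ 0.6033 -0.0361  0.111 ]
shift [0.1312, 0.001, 0.0022] turn [0.14, 0.13, 0.06]
```

View pics/side7.png

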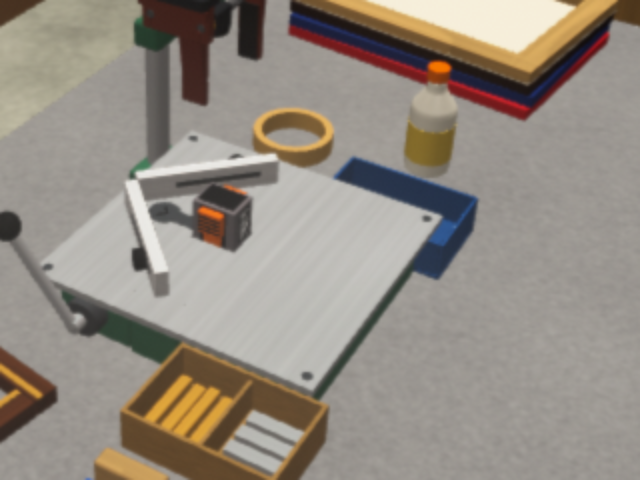

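The cassette stands undisturbed at (222,215), with the open gripper above and in line with it. I descend.

```bash
python3 -m creep '[[[0.03,0.001,0.0025],[0,0,0],0],[[0.055,0.001,0.0025],[0,0,0],0],[[0.075,0.001,0.0025],[0,0,0],0],[[0.085,0.001,0.0025],[0,0,0],0],[[0.09,0.001,0.0025],[0,0,0],0],[[0.09,0.001,0.0025],[0,0,0],0],[[0.09,0.001,0.0025],[0,0,0],0]]'
python3 - <<'E'
from h import *
go([.6035,-.0364,.079],-88.9)
a=snapshot("side")[190:330,260:440,::-1];b=snapshot("top")[200:300,290:420,::-1]
cv2.imwrite("pics/c8.png",np.hstack([cv2.resize(a,(450,350)),cv2.resize(b,(350,350))]))
E
```

```text
time: 16.47
eef_pos: [0.6055, -0.0378, 0.1223]
tool_rot: [[0.001, 0.021, -1.0], [0.0, -1.0, -0.021], [-1.0, -0.0, -0.001]]
wrist_force: [0.3, 1.3, 0.4]
grip_width: 0.0878
shift [0.0433, -0.0014, 0.002] turn [0.09, -0.08, 0.01]
```

View pics/c8.png

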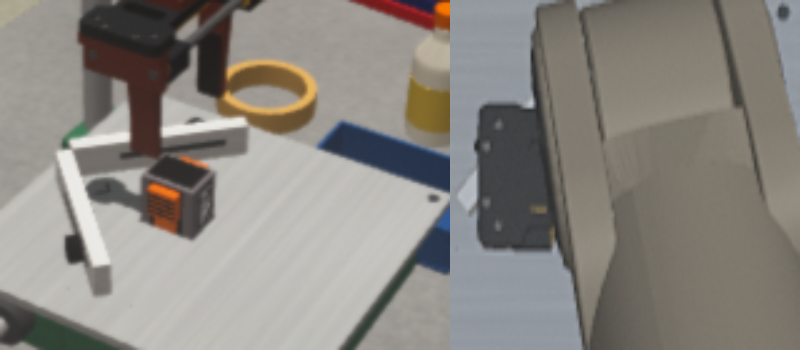

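The near finger is beside the left catch and in line with it, clear of the fence. I go to grip height.

```bash
python3 -m creep '[[[0.015,-0.0012,0.002],[0,0,0],0],[[0.028,-0.0012,0.002],[0,0,0],0],[[0.037,-0.0012,0.002],[0,0,0],0],[[0.042,-0.0012,0.002],[0,0,0],0],[[0.0435,-0.0012,0.002],[0,0,0],0],[[0.0435,-0.0012,0.002],[0,0,0],0],[[0.0435,-0.0012,0.002],[0,0,0],0],[[0.0435,-0.0012,0.002],[0,0,0],0]]'
python3 -c "
from h import *
go([.6035,-.0364,.079],-88.9)"
```

```text
time: 17.23
eef_pos: [0.6033, -0.0373, 0.0784]
tool_rot: [[0.001, 0.02, -1.0], [0.0, -1.0, -0.02], [-1.0, -0.0, -0.001]]
wrist_force: [-0.0, -0.4, 0.9]
grip_width: 0.0879
shift [-0.0006, -0.0009, -0.0002] turn [0.04, -0.06, 0.0]
```

```bash
python3 -m creep '[[[0,-0.0006,0],[0,0,0],0.3],[[0,-0.0006,0],[0,0,0],0.36],[[0,-0.0006,0],[0,0,0],0.4],[[0,-0.0006,0],[0,0,0],0.44],[[0,-0.0006,0],[0,0,0],0.47],[[0,-0.0006,0],[0,0,0],0.49],[[0,-0.0006,0],[0,0,0],0.49],[[0,-0.0006,0],[0,0,0],0.49]]'
python3 -m creep '[[[0,0,0],[0,0,0],0.53],[[0,0,0],[0,0,0],0.57],[[0,0,0],[0,0,0],0.65],[[0,0,0],[0,0,0],0.8],[[0,0,0],[0,0,0],1],[[0,0,0],[0,0,0],1],[[0,0,0],[0,0,0],1],[[0,0,0],[0,0,0],1],[[0,0,0],[0,0,0],1],[[0,0,0],[0,0,0],1]]'
```

```text
time: 17.9
eef_pos: [0.6028, -0.0368, 0.0778]
tool_rot: [[-0.0, 0.02, -1.0], [-0.0, -1.0, -0.02], [-1.0, 0.0, 0.0]]
wrist_force: [-0.5, -0.6, -0.0]
grip_width: 0.0451
time: 18.73
eef_pos: [0.6028, -0.0368, 0.0779]
tool_rot: [[0.0, 0.02, -1.0], [-0.0, -1.0, -0.02], [-1.0, 0.0, -0.0]]
wrist_force: [-0.0, 0.6, 0.1]
grip_width: 0.0005
```

The opening reads 0.5 mm, so the fingers shut with nothing between them. I look before doing anything else.

```bash
python3 - <<'E'
from h import *
s=sense();print(s["grip_width"],s["wrist_force"],s["eef_pos"])
a=snapshot("side")[190:330,260:440,::-1];b=snapshot("top")[180:300,270:420,::-1]
cv2.imwrite("pics/c9.png",np.hstack([cv2.resize(a,(450,350)),cv2.resize(b,(350,280))[:,:,:] if 0 else cv2.resize(b,(350,350))]))
E
```

```text
0.000502822954075843 [-0.04221532  0.56722044  0.08468325] [ 0.60276682 -0.03677961  0.07785686]
```

View pics/c9.png

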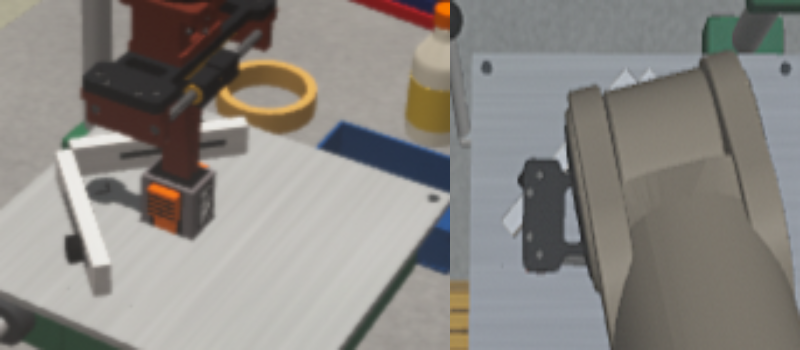

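```bash
python3 - <<'E'
from h import *
p=[.6028,-.0368,.078]
f=lambda q:((proj("side",q)-[260,190])*2.5).round(0)
print("tcp in crop",f(p),"at z.115",f([.6028,-.0368,.115]),"cassette top corners",[f([.604+a,-.0367+b,.115]).tolist() for a,b in((-.024,-.018),(-.024,.018),(.024,.018),(.024,-.018))])
print("gripper black body underside z .158:",f([.6028,-.0368,.158]),f([.6028,.052,.158]))
for z in(.078,.115,.14):print("visible finger bottom",z,ray("side",(260+182/2.5,190+183/2.5),z).round(3))
print("c8: z .122 left finger tip expected",f([.6055,.006,.1223]),f([.6055,.02,.1223]))
E
```

```text
tcp in crop [178. 210.] at z.115 [179. 172.] cassette top corners [[216.0, 170.0], [192.0, 193.0], [139.0, 173.0], [164.0, 150.0]]
gripper black body underside z .158: [180. 126.] [115. 184.]
visible finger bottom 0.078 [ 0.619 -0.069  0.078]
visible finger bottom 0.115 [ 0.593 -0.026  0.115]
visible finger bottom 0.14 [0.576 0.003 0.14 ]
c8: z .122 left finger tip expected [146. 191.] [136. 200.]
```

The side view contradicts the reported height. The shut fingertips appear at about z 0.115, level with the cassette top, while the TCP reads 0.078. I test whether this offset is constant using the earlier pictures, where the fingers were visible.

```bash
python3 - <<'E'
from h import *
# expected pixel of open-finger tip corners for given TCP reading, with dz
def tips(p,yaw,half,dz):
    T=down(yaw);out=[]
    for s in(1,-1):
        for o in(0,.0135):
            for z in(-.01,.01): out.append(proj("side",np.array(p)+T@np.array([0,s*(half+o),z])+[0,0,dz]).round(0).astype(int).tolist())
    return out
for dz in(0,.02,.037):
    print(dz,"start(side0)",tips([.2908,-.6084,.183],-64.4,.044,dz))
    print("   side1 crop",[[(a-140)*2,(b-230)*2] for a,b in tips([.5118,.257,.1314],-86.6,.0307,dz)])
    print("   c8 crop",[[round((a-260)*2.5),round((b-190)*2.5)] for a,b in tips([.6055,-.0378,.1223],-88.9,.044,dz)])
    print("   side7 crop",[[(a-220)*2,(b-160)*2] for a,b in tips([.6062,-.0357,.2102],-88.9,.044,dz)])
E
```

```text
0 start(side0) [[568, 148], [577, 149], [567, 146], [576, 146], [577, 165], [586, 166], [578, 168], [587, 169]]
   side1 crop [[292, 240], [314, 248], [302, 230], [324, 238], [248, 290], [272, 300], [238, 302], [262, 312]]
   c8 crop [[195, 132], [215, 140], [202, 122], [225, 130], [135, 188], [158, 195], [125, 195], [150, 205]]
   side7 crop [[236, 90], [254, 96], [242, 84], [260, 90], [186, 132], [206, 140], [178, 140], [198, 146]]
0.02 start(side0) [[570, 141], [579, 141], [569, 138], [578, 139], [579, 157], [588, 158], [580, 160], [589, 161]]
   side1 crop [[292, 220], [314, 230], [300, 210], [322, 220], [248, 272], [270, 282], [238, 284], [260, 294]]
   c8 crop [[195, 110], [218, 118], [202, 102], [225, 110], [135, 165], [158, 175], [125, 175], [150, 182]]
   side7 crop [[236, 72], [254, 78], [244, 66], [262, 72], [188, 114], [206, 120], [178, 120], [198, 128]]
0.037 start(side0) [[572, 134], [581, 134], [571, 132], [579, 132], [581, 150], [590, 151], [582, 153], [591, 154]]
   side1 crop [[292, 204], [314, 214], [300, 194], [322, 202], [246, 256], [270, 266], [236, 266], [260, 278]]
   c8 crop [[195, 92], [218, 100], [205, 85], [225, 92], [135, 148], [160, 155], [125, 155], [150, 165]]
   side7 crop [[236, 56], [256, 62], [244, 50], [262, 56], [188, 98], [206, 104], [178, 104], [198, 110]]
```

The offset is constant. In every picture, including the start view, the fingertips sit about 37–40 mm behind the reported TCP along the tool axis. So the real grasp point is about 57 mm behind it, and the scraper was held by the top of its grip. For the cassette I need a reading of z ≈ 0.041. I back off, reopen, and come down again in guarded steps.

```bash
python3 -m creep '[[[-0.015,0,0],[0,0,0],1],[[-0.03,0,0],[0,0,0],0.8],[[-0.03,0,0],[0,0,0],0.4],[[-0.03,0,0],[0,0,0],0],[[-0.03,0,0],[0,0,0],0],[[-0.03,0,0],[0,0,0],0],[[-0.03,0,0],[0,0,0],0],[[-0.03,0,0],[0,0,0],0]]'
python3 -m creep '[[[0.01,0,-0.0005],[0,0,0],0],[[0.02,0,-0.0005],[0,0,0],0],[[0.03,0,-0.0005],[0,0,0],0],[[0.04,0,-0.0005],[0,0,0],0],[[0.045,0,-0.0005],[0,0,0],0],[[0.045,0,-0.0005],[0,0,0],0],[[0.045,0,-0.0005],[0,0,0],0]]'
python3 - <<'E'
from h import *
go([.6033,-.0364,.041],-88.9)
a=snapshot("side")[190:330,260:440,::-1];cv2.imwrite("pics/c10.png",cv2.resize(a,(720,560),interpolation=cv2.INTER_CUBIC))
E
```

```text
time: 19.5
eef_pos: [0.6023, -0.0368, 0.1071]
tool_rot: [[-0.001, 0.02, -1.0], [0.0, -1.0, -0.02], [-1.0, -0.0, 0.001]]
wrist_force: [0.9, 0.6, -0.5]
grip_width: 0.0433
time: 20.08
eef_pos: [0.603, -0.0367, 0.0623]
tool_rot: [[-0.001, 0.02, -1.0], [0.0, -1.0, -0.02], [-1.0, -0.0, 0.001]]
wrist_force: [0.1, 0.0, 0.6]
grip_width: 0.0873
shift [0.0213, -0.0003, -0.0003] turn [0.05, 0.05, 0.01]
```

View pics/c10.png

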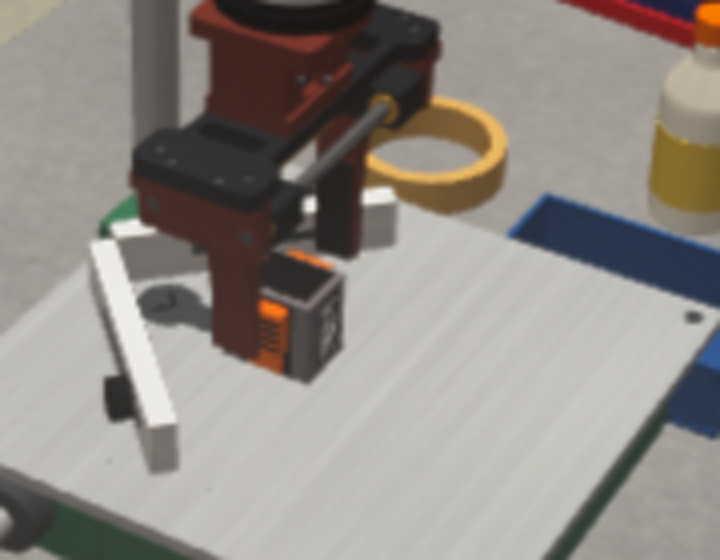

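The open fingers now straddle the cassette. The left finger's lower edge runs from (213,345) to (252,358), and the tips are clearly above the deck. I refine the offset from that edge.

```bash
python3 - <<'E'
from h import *
for z in(.0623,.09,.095,.1,.105):
    print(z,[((proj("side",[x,y,z])-[260,190])*4).round(0).tolist() for x in(.613,.593) for y in(.007,.0205)])
E
```

```text
0.0623 [[219.0, 400.0], [204.0, 415.0], [254.0, 414.0], [238.0, 430.0]]
0.09 [[219.0, 355.0], [204.0, 370.0], [254.0, 369.0], [239.0, 384.0]]
0.095 [[219.0, 347.0], [204.0, 362.0], [254.0, 361.0], [239.0, 376.0]]
0.1 [[219.0, 339.0], [204.0, 353.0], [255.0, 353.0], [239.0, 368.0]]
0.105 [[219.0, 330.0], [204.0, 345.0], [255.0, 344.0], [239.0, 359.0]]
```

```bash
python3 -m creep '[[[0.007,0,0],[0,0,0],0],[[0.013,0,0],[0,0,0],0],[[0.018,0,0],[0,0,0],0],[[0.021,0,0],[0,0,0],0],[[0.021,0,0],[0,0,0],0],[[0.021,0,0],[0,0,0],0]]'
python3 -m creep '[[[0,0,0],[0,0,0],0.3],[[0,0,0],[0,0,0],0.36],[[0,0,0],[0,0,0],0.4],[[0,0,0],[0,0,0],0.44],[[0,0,0],[0,0,0],0.47],[[0,0,0],[0,0,0],0.49],[[0,0,0],[0,0,0],0.49],[[0,0,0],[0,0,0],0.49]]'
python3 -m creep '[[[0,0,0],[0,0,0],0.53],[[0,0,0],[0,0,0],0.57],[[0,0,0],[0,0,0],0.65],[[0,0,0],[0,0,0],0.8],[[0,0,0],[0,0,0],1],[[0,0,0],[0,0,0],1],[[0,0,0],[0,0,0],1],[[0,0,0],[0,0,0],1],[[0,0,0],[0,0,0],1],[[0,0,0],[0,0,0],1]]'
```

```text
time: 20.63
eef_pos: [0.6031, -0.0367, 0.0416]
tool_rot: [[-0.0, 0.02, -1.0], [0.0, -1.0, -0.02], [-1.0, -0.0, 0.0]]
wrist_force: [0.6, 1.2, 0.3]
grip_width: 0.0875
time: 21.3
eef_pos: [0.6033, -0.0367, 0.042]
tool_rot: [[0.0, 0.02, -1.0], [-0.0, -1.0, -0.02], [-1.0, 0.0, -0.0]]
wrist_force: [-0.4, -0.3, 1.6]
grip_width: 0.045
time: 22.13
eef_pos: [0.6035, -0.0365, 0.0422]
tool_rot: [[0.001, 0.02, -1.0], [0.0, -1.0, -0.02], [-1.0, -0.0, -0.001]]
wrist_force: [-1.3, 1.0, 5.0]
grip_width: 0.0362
```

```bash
python3 -m creep '[[[-0.0005,0,0],[0,0,0],1],[[-0.001,0,0],[0,0,0],1],[[-0.001,0,0],[0,0,0],1],[[-0.001,0,0],[0,0,0],1]]'|tail -4
python3 -m creep '[[[-0.0005,0,0],[0,0,0],1],[[-0.001,0,0],[0,0,0],1],[[-0.0015,0,0],[0,0,0],1],[[-0.0015,0,0],[0,0,0],1],[[-0.0015,0,0],[0,0,0],1]]'|grep -E "eef|force|grip"
python3 -m creep '[[[-0.0005,0,0],[0,0,0],1],[[-0.001,0,0],[0,0,0],1],[[-0.0015,0,0],[0,0,0],1],[[-0.0015,0,0],[0,0,0],1],[[-0.0015,0,0],[0,0,0],1]]'|grep -E "eef|force|grip"
```

```text
eef_pos: [0.6027, -0.037, 0.0423]
tool_rot: [[-0.001, 0.02, -1.0], [-0.0, -1.0, -0.02], [-1.0, 0.0, 0.001]]
wrist_force: [0.9, 1.0, -2.6]
grip_width: 0.0359
eef_pos: [0.6032, -0.0369, 0.0443]
wrist_force: [-0.5, 0.0, -3.4]
grip_width: 0.0362
eef_pos: [0.6033, -0.0368, 0.0459]
wrist_force: [-0.6, 0.0, -3.4]
grip_width: 0.0357
```

It has risen 4 mm past the latch with only about 3.4 N, which is the cassette's weight, so the catches are free. I draw it straight up.

```bash
python3 -m creep '[[[-0.003,0,0],[0,0,0],1],[[-0.008,0,0],[0,0,0],1],[[-0.013,0,0],[0,0,0],1],[[-0.018,0,0],[0,0,0],1],[[-0.023,0,0],[0,0,0],1],[[-0.028,0,0],[0,0,0],1],[[-0.033,0,0],[0,0,0],1],[[-0.038,0,0],[0,0,0],1],[[-0.043,0,0],[0,0,0],1],[[-0.048,0,0],[0,0,0],1]]'
python3 -m creep '[[[-0.01,0,0],[0,0,0],1],[[-0.02,0,0],[0,0,0],1],[[-0.03,0,0],[0,0,0],1],[[-0.04,0,0],[0,0,0],1],[[-0.05,0,0],[0,0,0],1],[[-0.06,0,0],[0,0,0],1],[[-0.068,0,0],[0,0,0],1],[[-0.074,0,0],[0,0,0],1],[[-0.077,0,0],[0,0,0],1],[[-0.078,0,0],[0,0,0],1]]'
python3 -m creep '[[[0,0,0],[0,0,0],1],[[0,0,0],[0,0,0],1],[[0,0,0],[0,0,0],1],[[0,0,0],[0,0,0],1],[[0,0,0],[0,0,0],1],[[0,0,0],[0,0,0],1]]'
python3 - <<'E'
from h import *
a=snapshot("side");cv2.imwrite("pics/side11.png",cv2.resize(a[130:440,200:520,::-1],(620,600)))
E
```

```text
time: 24.13
eef_pos: [0.6032, -0.0367, 0.0944]
tool_rot: [[0.0, 0.02, -1.0], [-0.0, -1.0, -0.02], [-1.0, 0.0, -0.0]]
wrist_force: [-0.4, 0.1, -3.6]
grip_width: 0.0359
time: 24.97
eef_pos: [0.6035, -0.0368, 0.1724]
tool_rot: [[0.001, 0.02, -1.0], [-0.0, -1.0, -0.02], [-1.0, 0.0, -0.001]]
wrist_force: [-0.2, -0.3, -3.2]
grip_width: 0.0358
time: 25.47
eef_pos: [0.6032, -0.0368, 0.1716]
tool_rot: [[-0.0, 0.02, -1.0], [0.0, -1.0, -0.02], [-1.0, -0.0, 0.0]]
wrist_force: [-0.5, 0.2, -3.5]
grip_width: 0.0359
```

View pics/side11.png

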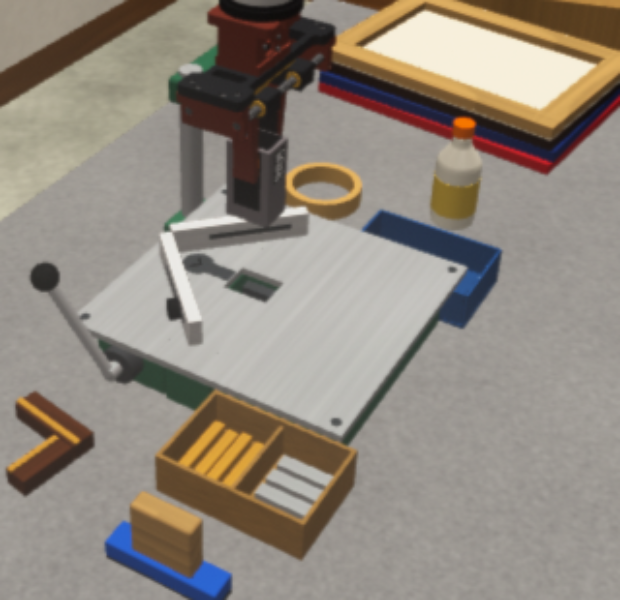

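The cassette hangs upright (bottom corner at about (265,225)) above the empty well at (255,285). The scraper stands upright on the bench at (168,550), and the glue, tape and sample are in place. I do a last numeric check and hand in.

```bash
python3 - <<'E'
from h import *
for z in(.15,.16,.17):print(z,((proj("side",[.58,-.019,z])-[200,130])*1.9375).round(0))
s=sense();print(s["time"],np.abs(s["joint_velocities"]).max(),s["grip_width"],s["wrist_force"])
print(job_done())
E
```

```text
0.15 [266. 237.]
0.16 [266. 228.]
0.17 [266. 220.]
25.5167 0.0019738559849034887 0.03580446694444303 [-0.92114552 -0.22834451 -3.35840709]
the job is handed in; nothing more can be done
None
```

The job is handed in at 25.5 s of the 67 s allowed; I don't have a verdict. I swept the three chips into the blue tray with the scraper and set the scraper back on the bench, where it stands upright. Then I pinched both catches and drew the cassette straight up, and the arm is holding it there.

**Last checks:**
- **Chips:** the deck is bare, and all three chips were visible in the tray.
- **Cassette:** it hangs upright with its underside about 90 mm above the deck. The arm is still, and the wrist carries about 3.4 N, which is the cassette's weight.
- **Other things:** the glue bottle, tape roll and corner sample look unmoved. I judged this by eye in the last picture.

**What disagreed:**
- **Height reading:** in every picture the fingertips sat about 37 mm higher than the reported TCP height. I only found this when my first pinch closed on nothing, just above the cassette; the force stayed near zero. I corrected for it and the second pinch worked. It also means the scraper was held by the top of its grip.
- **Finger opening:** it read about 36 mm on the pinched catches, against the 38 mm stated. The latch still came free.
- **Scraper contact:** the wrist force reached about 8 N when I set the scraper down.

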